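Press a mended plaster colonnette into its bonding cradle

TASK

The mended plaster colonnette needs holding true while its glue grabs. Turn the black knob of the steel cradle's keeper arm anticlockwise (seen from above) until it clicks over and stays clear of the V, then fetch the colonnette from its wooden rest, lay it along the V, centred over the two V pieces, and press it down firmly (some 15 N, never a hard shove: plaster cracks) so that it bears on both flanks. Finish while still holding it pressed there with the gripper, gripped or from above, and leave the other things on the bench where they stand.

Things in the scene. Friction and masses are not known exactly. Their poses are not given: they have to be found in the camera images.
- cradle: Bonding cradle fixed to the bench. Dark steel base plate 90 mm (x) by 300 mm (y -90 to +210), 10 mm thick; on it two pieces of steel angle, V up, in line along y, each 36 mm long (y -66 to -30 and 30 to 66 mm), a 60 mm open gap between them where fingers fit. A post at y = 130 mm carries the keeper. Origin on the bench under the middle of the V, z up.
- seat (a point): Where the colonnette's centre lies when it is seated and centred: on the V's mid plane, half way along, 61.5 mm above the bench; its top is then at 79.5 mm. Axes as the cradle's. Gripped even a little off-centre it bears mostly on one flank; let go in the V it settles onto both by itself and can then be pressed from above.
- flank_near: The V's flank on the cradle's -x side (both angle pieces), 34 mm wide, rising at 45 degrees from the V's inner bottom line (x = 0, z = 36 mm) to its upper edge (x = -24, z = 60 mm). Fixed to the cradle; origin and axes as the cradle's.
- flank_far: The flank of the V on the cradle's +x side, the mirror image of the other. Origin and axes as the cradle's.
- keeper (a joint): Keeper angle in rad: at 0, where it starts, its arm points to the cradle's -y, over one V piece, blocking it; it grows anticlockwise seen from above to a stop at 1.3, arm about along the cradle's +x, clear of the V. A sprung over-centre strut resists with up to 0.12 N m; past 0.65 it snaps the keeper on to the stop by itself.
- keeper_grip (a point): Grip point of the keeper's black bar knob, on its vertical axis, 100 mm above the bench. Bar 46 mm long, 12 mm thick, top 115 mm above the bench; below it an aluminium disc 56 mm across, top at 75 mm, and the flat arm, 16 mm wide, reaching 92 mm from the axis, z 63 to 71 mm. This frame turns with the keeper: bar and arm lie along its y axis, the arm to -y.
- colonnette: Mended white plaster colonnette lying in its rest: shaft 36 mm in diameter, a 46 mm collar at each end (82 to 92 mm from the middle, 41 mm beads inside them from 77 mm), 184 mm long, 0.15 to 0.28 kg. Only the plain shaft fits the V. Thin grey mend line 21 mm from the middle. Origin at its middle on its axis; y along the axis; either end may point either way.
- rest: Low wooden rest fixed to the bench: board 60 mm (x) by 170 mm (y), 9 mm thick, with two shallow V supports, 30 mm long, centred at y = -50 and +50 mm (70 mm open between them). They hold the colonnette along the rest's y axis, its axis 45.5 mm above the bench. Origin on the bench under its middle.
- drum: Bystander: plain squat plaster cylinder standing upright, 52 mm diameter, 45 mm high; origin under its centre.
- stub: Bystander: small stepped plaster peg standing upright, 60 mm high, 36 mm foot; origin under its centre.
- cup: Bystander: white plastic mixing cup, 70 mm mouth, 75 mm high; origin under its centre.
- bottle: Bystander: white glue bottle, 40 mm diameter, about 120 mm high; origin under its centre.
- disc: Bystander: flat wooden disc, 100 mm diameter, 12 mm thick; origin under its centre.
- spatula: Bystander: spatula about 200 mm long lying flat.
- offcut: Bystander: offcut of plaster moulding, 120 x 50 mm, 34 mm high; origin under its centre.
- bowl: Bystander: grey plastic bowl, 110 mm mouth, 60 mm high; origin under its centre.
Things that resemble listed ones, but are neither listed nor needed, are in the scene too. Leave any yellow look-alike of the colonnette alone.

How it is judged:
By the outcome, as a careful person would: the job done as asked, in the order asked, and still so for the second after the job is handed in, while the arm keeps its last pose, push and grip.
It also fails if it takes over 61 s, if anything falls off the work surface, if the arm or the gripper's body presses on something with over 40 N, if the wrist force passes 120 N, or if a joint passes its speed limit or range.

ROBOT

A 7-joint arm with a two-finger parallel gripper is mounted at the origin on the work surface. World frame = base frame: x ahead of the robot, y to its left, z up, the work surface at z = 0. Lengths are in m, angles in rad, forces in N, time in s.
With the tool pointing down it reaches from about 0.4 to 0.85 m from the base axis. Payload 10.4 kg.
Tool frame: the origin (TCP) lies between the finger pads; the fingertips stand manip.finger_overhang ahead of it and the grasp point (between the pads) lies 11 mm behind it (manip.finger_overhang is the distance from the TCP to the fingertips, in m); x points along the fingers, z is the direction in which the jaws open and shut, and the axes are right-handed (so a half turn about x gives the same grasp; the last joint's range is limited). The gripper opens to 85 mm and grips with 20 to 120 N. Pads are 22 mm wide; open, the fingers measure 114 mm over their backs; the gripper's body (76 mm by 85 mm) begins 54 mm behind the grasp point. The pads swing forward as they close: fully open they stand 13 mm farther back than shut.
Start: joints at [-1.221, 0.332, -0.065, 1.46, 0.022, 1.35, -0.088], TCP at [0.228, 0.582, 0.239] pointing down, gripper open.
Joint ranges: [-2.6, 2.6], [-0.5, 2.12], [-1.47, 1.34], [0.16, 2.42], [-1.27, 4.41], [0.06, 2.06], [-2.6, 2.6]. Speed limits (rad/s): [2.22, 2.22, 2.79, 2.79, 3.14, 3.14, 3.14].

INTERFACE

Orientations are given as a unit quaternion [x, y, z, w].
In Python, from workcell import get_obs, camera, workorder, manip gives the robot as it stands. The module is installed in compiled form; this text tells all that it offers.
- The arm moves only by the tool play_rows, never from a script. Its argument "increments" is text: rows parted by semicolons, each of 4 numbers parted by spaces: the shift along the tool's x, y, z in m, then the turn about the tool's x in rad. A call has 1 to 20 rows; each row shifts and turns the pose as measured when the row begins, along the tool's axes as they then stand; what a row does not reach is not made up. A row lasts 1/10 s, in which the tool goes at most 50 mm and 8.59 degrees, less where a joint would pass 70% of its speed; a pose out of reach is approached as far as the arm can. A call is refused whole if a number of a shift passes 0.05 or a number of a turn 0.15, either way. A call with a gripper value outside its range is refused whole. "hand" is the gripper command: -1 is fully open, 1 is shut, values between are in proportion, set as the call begins (left out, the last holds). The fingers move at their own pace and stop on an object; "squeeze" is the grip in N (left out, the last holds). Time passes only in rows, so rows that do not move let the fingers close. It gives the time, the measured TCP pose, the force and the opening at its end, in the units of the state.
- get_obs(): the state, without advancing time (a new reading comes with each control period).
- camera(name): name is "scene" or "top"; returns a dict with "img" (384x512x3 uint8, blue, green, red), "fov_y" (degrees; the focal length in pixels is half the picture's height over the tangent of half this angle, whatever the lens; pixels are square), "cx", "cy" (the principal point, pixels), "distortion" ([k1, k2, p1, p2, k3] as OpenCV has them; the pictures are not rectified), "R" (3x3) and "t" (3): a world point X has camera coordinates R X + t. Camera axes: x right, y down, z forward; pixel columns grow to the right and rows downward; lengths in m; the calibration is good to about 2 mm. A picture is of the moment at which its call begins. There is no depth.
- workorder.hand_in(): hands the job in, once; it reports no verdict.
The state is a dict: "clock": time; "joint_pos": joint angles; "joint_velocities": joint speeds; "tau": joint torques, N m; "position": TCP position; "ee_rot": TCP orientation; "ft_force": force on the tool from outside, world axes, zero at the start; "torque": the same for the moment, N m; "grip_width": opening from 0.0 (shut) to 1.0 (fully open).
Only numpy, scipy, OpenCV 4.12 (cv2) and the standard library are available. Lean on these libraries where they do the work, as an engineer would, in place of code of your own. Each camera call takes 0.05 s, during which the arm holds its last target.

## Working session

There is one attempt and no reset: what is moved stays moved. The work goes in short steps, Python scripts to look and compute and a tool call to move; the robot and the scene stay as the last step left them, time stands still between calls to the robot, and variables do not carry over. Pictures are saved under pics/ and viewed, and the job is handed in when it is done.

Besides the shell and the picture viewer there is one more tool, called after "Request:" as name(argument=value, ...) on one line, values as JSON. play_rows: Moves the arm, as the interface text tells. Its arguments: {"type":"object","properties":{"increments":{"type":"string"},"hand":{"type":"number"},"squeeze":{"type":"number"}},"required":["increments"]}

```bash
mkdir -p pics; cat > h.py <<'E'
import numpy as np, cv2
from workcell import get_obs, camera, workorder, manip
def snap(name,fn):
    c=camera(name); cv2.imwrite('pics/'+fn+'.png',c['img']); 
    import pickle; pickle.dump(c,open('pics/'+fn+'.pkl','wb')); return c
def load(fn):
    import pickle; return pickle.load(open('pics/'+fn+'.pkl','rb'))
def K(c):
    f=c['img'].shape[0]/2/np.tan(np.radians(c['fov_y'])/2)
    return np.array([[f,0,c['cx']],[0,f,c['cy']],[0,0,1.]])
def pt(c,uv,z):
    uv=np.array(uv,float).reshape(-1,1,2)
    n=cv2.undistortPoints(uv,K(c),np.array(c['distortion'],float),None,None,None).reshape(-1,2) if False else cv2.undistortPoints(uv,K(c),np.array(c['distortion'],float)).reshape(-1,2)
    R=np.array(c['R']);t=np.array(c['t']); o=-R.T@t
    d=np.c_[n,np.ones(len(n))]@R
    s=(z-o[2])/d[:,2]
    return o+d*s[:,None]
def proj(c,X):
    R=np.array(c['R']);t=np.array(c['t'])
    return cv2.projectPoints(np.array(X,float).reshape(-1,1,3),cv2.Rodrigues(R)[0],t,K(c),np.array(c['distortion'],float))[0].reshape(-1,2)
def crop(c,fn,x0,y0,x1,y1,s):
    cv2.imwrite('pics/'+fn+'.png',cv2.resize(c['img'][y0:y1,x0:x1],None,fx=s,fy=s,interpolation=cv2.INTER_CUBIC))
E
python3 - <<'E'
from h import *
o=get_obs(); print(o, manip.finger_overhang)
for n in('top','scene'):
    c=snap(n,n+'0'); print(n,c['fov_y'],c['distortion'],c['R'],c['t'])
E
```

```text
{'clock': 0.0, 'joint_pos': array([-1.220581  ,  0.33286242, -0.0647034 ,  1.46092655,  0.02160784,
        1.34987397, -0.08847154]), 'joint_velocities': array([-9.31491439e-04, -1.20330390e-03,  2.34266570e-04,  3.21869412e-04,
        1.16205312e-03, -3.10820393e-05, -8.74489122e-04]), 'tau': array([-4.45949199e-04, -6.25458169e+01,  4.86631610e-02, -3.91609061e+01,
        1.61775813e-02,  9.84466402e-03,  2.39834588e-05]), 'position': array([0.22752613, 0.58173937, 0.23852888]), 'ee_rot': array([-0.39898267,  0.58437933,  0.39839508,  0.58360517]), 'ft_force': array([ 0.8259986 , -0.42974639,  0.86141484]), 'torque': array([ 0.01298283, -0.06225699,  0.03931845]), 'grip_width': 0.9960474965256363} 0.008
top 46.800785701911366 [-0.16652519  0.          0.          0.          0.        ] [[-0.0179321  -0.99954208  0.02437348]
 [-0.98330752  0.01321574 -0.18147081]
 [ 0.1810656  -0.02722078 -0.98309424]] [-0.05341217  0.55159664  1.27889457]
scene 43.96418039976211 [0.04253564 0.         0.         0.         0.        ] [[-0.59157811  0.8060283  -0.01880729]
 [ 0.47608801  0.33040516 -0.81496787]
 [-0.65067315 -0.49107108 -0.57920087]] [ 0.34809792 -0.17017082  1.85934948]
```

View pics/top0.png

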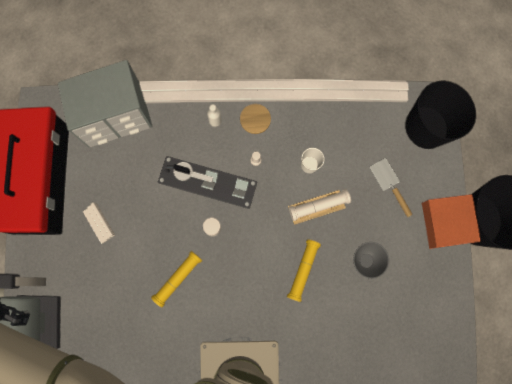

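View pics/scene0.png

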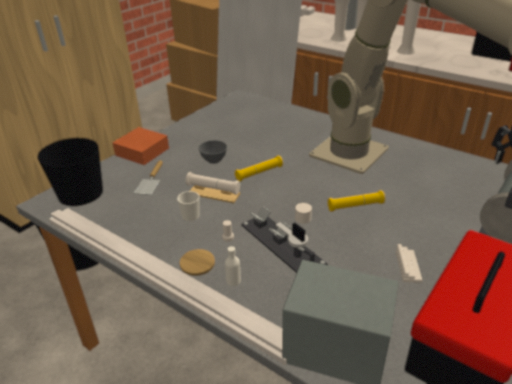

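```bash
python3 - <<'E'
from h import *
c=load('top0'); crop(c,'t_cr',150,145,265,215,6.9); crop(c,'t_co',280,180,360,230,9.5)
c=load('scene0'); crop(c,'s_cr',225,190,335,272,7)
E
```

```text
(no output)
```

View pics/t_cr.png

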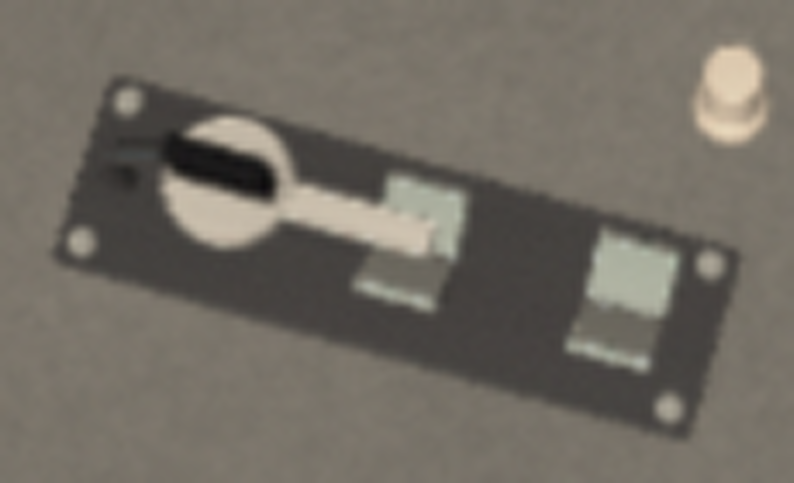

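View pics/t_co.png

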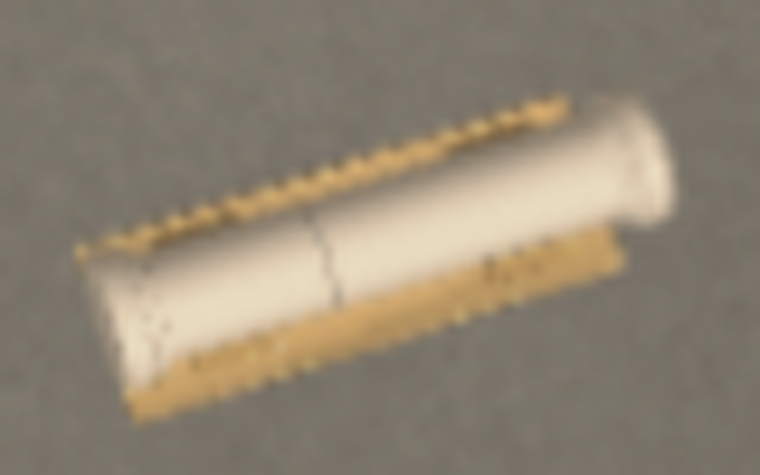

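View pics/s_cr.png

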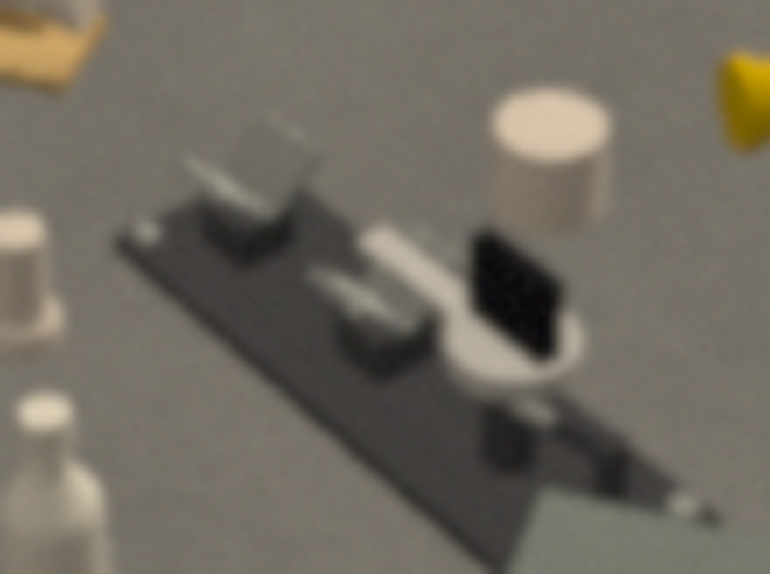

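The pictures show the cradle plate in the top view from about (158,182) to (257,182), with the knob near (182,171). The colonnette lies in its rest around (320,207). I'll fit their poses now.

```bash
cat >> h.py <<'E'
def unc(p,x0,y0,s): 
    p=np.array(p,float); return (p+.5)/s-.5+[x0,y0]
def fit(c,uv,loc,x0):
    from scipy.optimize import least_squares
    loc=np.array(loc,float)
    def W(q):
        a=q[2];Rz=np.array([[np.cos(a),-np.sin(a),0],[np.sin(a),np.cos(a),0],[0,0,1]])
        return loc@Rz.T+[q[0],q[1],0]
    r=least_squares(lambda q:(proj(c,W(q))-uv).ravel(),x0)
    return r.x, r.fun.reshape(-1,2)
E
python3 - <<'E'
from h import *
c=load('top0')
uv=unc([(115,75),(53,260),(740,250),(688,438)],150,145,6.9)
print(pt(c,uv,.01))
loc=np.array([(45,210,10),(-45,210,10),(45,-90,10),(-45,-90,10)])/1000
q,r=fit(c,uv,loc,[.6,.1,-.2]);print('cradle',q,r)
a=q[2]
# knob top check, bar centre
Rz=lambda a:np.array([[np.cos(a),-np.sin(a)],[np.sin(a),np.cos(a)]])
k=Rz(a)@[0,.13]+q[:2];print('knob',k, 'img',pt(c,unc([(219,165)],150,145,6.9),.115))
uv=unc([(80,252),(135,420),(625,265),(565,100)],280,180,9.5)
print(pt(c,uv,.009))
loc=np.array([(30,85,9),(-30,85,9),(-30,-85,9),(30,-85,9)])/1000
q,r=fit(c,uv,loc,[.6,-.2,.3]);print('rest',q,r)
# colonnette shaft top midline / ends
print('col ends',pt(c,unc([(92,262),(130,395),(625,97),(668,222)],280,180,9.5),.0455))
print('mend',pt(c,unc([(325,255)],280,180,9.5),.063))
e=np.array(q[:2]);
for s in(.092,-.092): 
  p=e+Rz(q[2])@[0,s]; print('pred end axis px',(proj(c,[[*p,.0455]])-[280,180]+.5)*9.5)
c=load('scene0'); crop(c,'s_co',175,165,250,205,10)
E
```

```text
[[ 0.68674388  0.22277569  0.01      ]
 [ 0.6006645   0.24904882  0.01      ]
 [ 0.60097897 -0.06151041  0.01      ]
 [ 0.51564562 -0.03683344  0.01      ]]
cradle [ 0.58383693  0.03592584 -0.29098259] [[-0.43990414 -0.12976057]
 [-0.30154534 -0.09332863]
 [ 0.54254671 -0.05257763]
 [ 0.18153877  0.23473386]]
knob [0.62113311 0.16046095] img [[0.61764261 0.15858897 0.115     ]]
[[ 0.52022576 -0.15632979  0.009     ]
 [ 0.46504427 -0.17254743  0.009     ]
 [ 0.51316622 -0.33570664  0.009     ]
 [ 0.56847184 -0.31851704  0.009     ]]
rest [ 0.51674506 -0.24578123  0.28847676] [[-0.19477231 -0.3485545 ]
 [ 0.10358153  0.40056275]
 [ 0.04703343  0.31685016]
 [ 0.04820343 -0.38171374]]
col ends [[ 0.51128246 -0.15651265  0.0455    ]
 [ 0.46878253 -0.16724669  0.0455    ]
 [ 0.56221292 -0.33025321  0.0455    ]
 [ 0.52134091 -0.34206942  0.0455    ]]
mend [[ 0.50970581 -0.22807563  0.063     ]]
pred end axis px [[ 97.84699397 327.36344706]]
pred end axis px [[640.12323971 156.44753404]]
```

View pics/s_co.png

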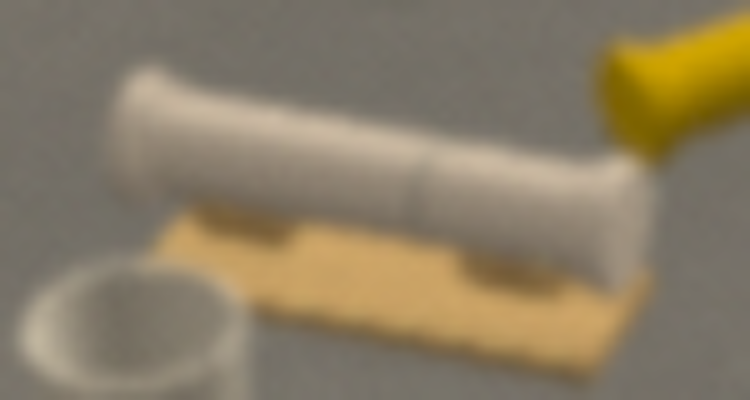

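```bash
cat >> h.py <<'E'
from scipy.spatial.transform import Rotation as Ro
def rel(target,jaw=None):
    o=get_obs(); R=Ro.from_quat(o['ee_rot']).as_matrix()
    p=o['position']
    print('t',round(o['clock'],2),'p',p.round(4),'x',R[:,0].round(3),'zyaw',round(np.arctan2(R[1,2],R[0,2]),4),'j',o['joint_pos'].round(2),'F',o['ft_force'].round(1),'M',o['torque'].round(2),'w',round(o['grip_width'],3))
    print('tool shift now',(R.T@(np.array(target)-p)).round(4))
    if jaw is not None:
        d=R.T@np.array([np.cos(jaw),np.sin(jaw),0]); th=np.arctan2(-d[1],d[2])
        for t in(th,th-np.pi if th>0 else th+np.pi): 
            Rn=R@Ro.from_rotvec([t,0,0]).as_matrix()
            print('turn',round(t,3),'then shift',(Rn.T@(np.array(target)-p)).round(4))
E
python3 - <<'E'
from h import *
rel([.619,.1595,.2],-.291)
rel([.516,-.248,.2],.288)
rel([.5838,.0359,.2],-.291)
E
```

```text
t 0.1 p [0.2275 0.5818 0.2386] x [-0.    -0.001 -1.   ] zyaw 1.198 j [-1.22  0.33 -0.06  1.46  0.02  1.35 -0.09] F [0.4 0.4 0.5] M [ 0.01  0.01 -0.03] w 1.001
tool shift now [ 0.039  -0.5184 -0.2507]
turn 1.489 then shift [ 0.039  -0.2922  0.4962]
turn -1.653 then shift [ 0.039   0.2922 -0.4962]
t 0.1 p [0.2275 0.5818 0.2386] x [-0.    -0.001 -1.   ] zyaw 1.198 j [-1.22  0.33 -0.06  1.46  0.02  1.35 -0.09] F [0.4 0.4 0.5] M [ 0.01  0.01 -0.03] w 1.001
tool shift now [ 0.0395 -0.5708 -0.6677]
turn 0.91 then shift [ 0.0395 -0.8775  0.0409]
turn -2.232 then shift [ 0.0395  0.8775 -0.0409]
t 0.1 p [0.2275 0.5818 0.2386] x [-0.    -0.001 -1.   ] zyaw 1.198 j [-1.22  0.33 -0.06  1.46  0.02  1.35 -0.09] F [0.4 0.4 0.5] M [ 0.01  0.01 -0.03] w 1.001
tool shift now [ 0.0391 -0.5306 -0.3786]
turn 1.489 then shift [ 0.0391 -0.4207  0.4979]
turn -1.653 then shift [ 0.0391  0.4207 -0.4979]
```

Request:
play_rows(increments="0 0 0 0.149;0 0 0 0.149;0 0 0 0.149;0 0 0 0.149;0 0 0 0.149;0 0 0 0.149;0 0 0 0.149;0 0 0 0.149;0 0 0 0.149;0 0 0 0.149", hand=0.3)

```text
clock: 1.1
position: [0.2268, 0.5794, 0.2334]
ee_rot: [0.104, 0.699, -0.112, 0.698]
ft_force: [0.0, -0.6, 0.5]
grip_width: 0.348
```

```bash
python3 - <<'E'
from h import *
rel([.619,.1595,.2],-.291)
E
```

```text
t 1.1 p [0.2268 0.5794 0.2334] x [-0.003 -0.01  -1.   ] zyaw -0.3068 j [-1.38  0.33  0.14  1.48 -0.05  1.35 -1.54] F [ 0.  -0.6  0.5] M [ 0.01 -0.    0.03] w 0.348
tool shift now [ 0.0363 -0.2815  0.5006]
turn -0.016 then shift [ 0.0363 -0.2893  0.4961]
turn 3.126 then shift [ 0.0363  0.2893 -0.4961]
```

Request:
play_rows(increments="0 -0.023 0.04 0;0 -0.023 0.04 0;0 -0.023 0.04 0;0 -0.023 0.04 0;0 -0.023 0.04 0;0 -0.023 0.04 0;0 -0.023 0.04 0;0 -0.023 0.04 0;0 -0.023 0.04 0;0 -0.023 0.04 0;0 -0.023 0.04 0;0 0 0 0")

```text
clock: 2.3
position: [0.5764, 0.188, 0.2309]
ee_rot: [0.102, 0.701, -0.115, 0.697]
ft_force: [-0.2, -0.6, 0.1]
grip_width: 0.35
```

```bash
python3 - <<'E'
from h import *
rel([.619,.1595,.2],-.291)
E
```

```text
t 2.3 p [0.5764 0.188  0.2309] x [-0.008 -0.016 -1.   ] zyaw -0.3084 j [-0.76  0.32  0.45  1.54 -0.13  1.33 -0.6 ] F [-0.2 -0.6  0.1] M [0.01 0.04 0.03] w 0.35
tool shift now [ 0.031  -0.0137  0.0494]
turn -0.017 then shift [ 0.031  -0.0146  0.0491]
turn 3.124 then shift [ 0.031   0.0146 -0.0491]
```

```bash
python3 - <<'E'
from h import *
a=-.291
Rz=np.array([[np.cos(a),-np.sin(a)],[np.sin(a),np.cos(a)]])
for k in([.619,.1595],[.6211,.1605],[.6176,.1586]):
  for cn,x0,y0,s in(('top0',150,145,6.9),('scene0',225,190,7)):
    P=[[*(np.array(k)+Rz@[x,y]),z] for x in(-.006,.006) for y in(-.023,.023) for z in(.115,)]
    print(k,cn,((proj(load(cn),P)-[x0,y0]+.5)*s).round(0).tolist())
E
```

```text
[0.619, 0.1595] top0 [[265.0, 190.0], [161.0, 161.0], [274.0, 164.0], [170.0, 135.0]]
[0.619, 0.1595] scene0 [[493.0, 219.0], [570.0, 277.0], [470.0, 231.0], [547.0, 289.0]]
[0.6211, 0.1605] top0 [[263.0, 186.0], [159.0, 156.0], [272.0, 159.0], [168.0, 130.0]]
[0.6211, 0.1605] scene0 [[493.0, 223.0], [570.0, 281.0], [470.0, 235.0], [546.0, 293.0]]
[0.6176, 0.1586] top0 [[267.0, 194.0], [163.0, 164.0], [276.0, 167.0], [172.0, 138.0]]
[0.6176, 0.1586] scene0 [[493.0, 217.0], [570.0, 274.0], [470.0, 228.0], [547.0, 286.0]]
```

Request:
play_rows(increments="0 -0.007 0.025 -0.017;0 -0.007 0.025 0;0.02 0 0 0;0.02 0 0 0;0 0 0 0")

```text
clock: 2.8
position: [0.6212, 0.1566, 0.188]
ee_rot: [0.097, 0.702, -0.11, 0.697]
ft_force: [-1.2, -0.2, -0.0]
grip_width: 0.352
```

```bash
python3 - <<'E'
from h import *
rel([.619,.1595,.092],-.291)
c=snap('scene','s1'); crop(c,'s1c',225,150,335,262,6)
c=snap('top','t1'); crop(c,'t1c',140,120,260,220,6)
E
```

```text
t 2.8 p [0.6212 0.1566 0.188 ] x [-0.011 -0.017 -1.   ] zyaw -0.2933 j [-0.67  0.43  0.46  1.49 -0.18  1.28 -0.49] F [-1.2 -0.2 -0. ] M [0.03 0.07 0.05] w 0.352
tool shift now [ 0.0959  0.004  -0.0024]
turn -0.002 then shift [ 0.0959  0.004  -0.0024]
turn 3.139 then shift [ 0.0959 -0.004   0.0024]
```

View pics/s1c.png

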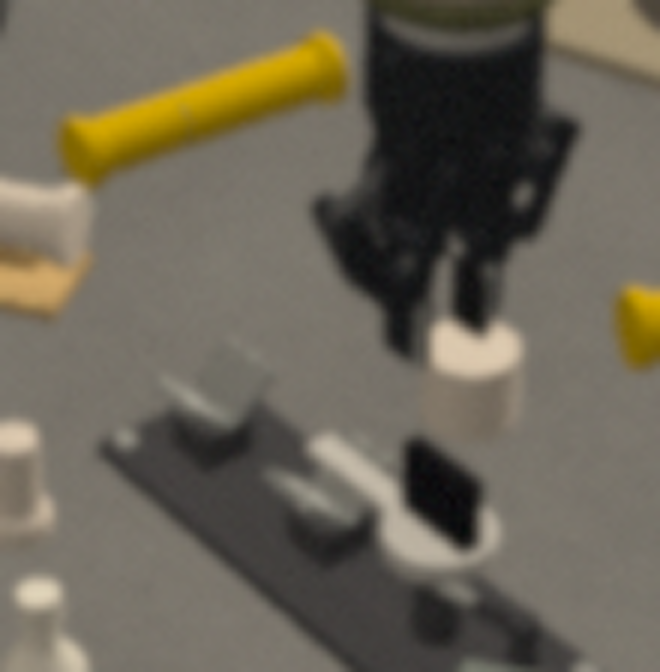

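View pics/t1c.png

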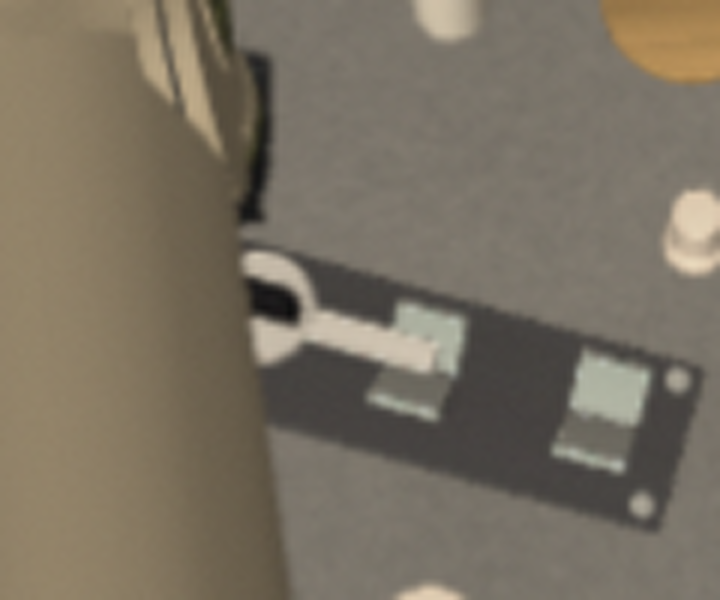

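The gripper hangs above the knob (scene crop around (430,330), knob at (445,490)), and the surroundings are clear. Descending.

Request:
play_rows(increments="0.025 0.001 -0.001 0;0.025 0.001 -0.001 0;0.02 0.001 0 0;0.015 0.001 0 0;0.01 0 0 0;0 0 0 0")

```text
clock: 3.5
position: [0.6239, 0.1644, 0.1005]
ee_rot: [0.098, 0.698, -0.105, 0.701]
ft_force: [-1.0, -0.4, 0.3]
grip_width: 0.349
```

```bash
python3 - <<'E'
from h import *
rel([.619,.1595,.092],-.291)
c=snap('scene','s2'); crop(c,'s2c',245,180,335,262,8)
E
```

```text
t 3.5 p [0.6239 0.1644 0.1005] x [ 0.002 -0.01  -1.   ] zyaw -0.289 j [-0.66  0.51  0.43  1.58 -0.22  1.11 -0.47] F [-1.  -0.4  0.3] M [ 0.    0.02 -0.02] w 0.349
tool shift now [ 0.0085 -0.006  -0.0033]
turn 0.002 then shift [ 0.0085 -0.006  -0.0033]
turn -3.14 then shift [0.0085 0.006  0.0033]
```

View pics/s2c.png

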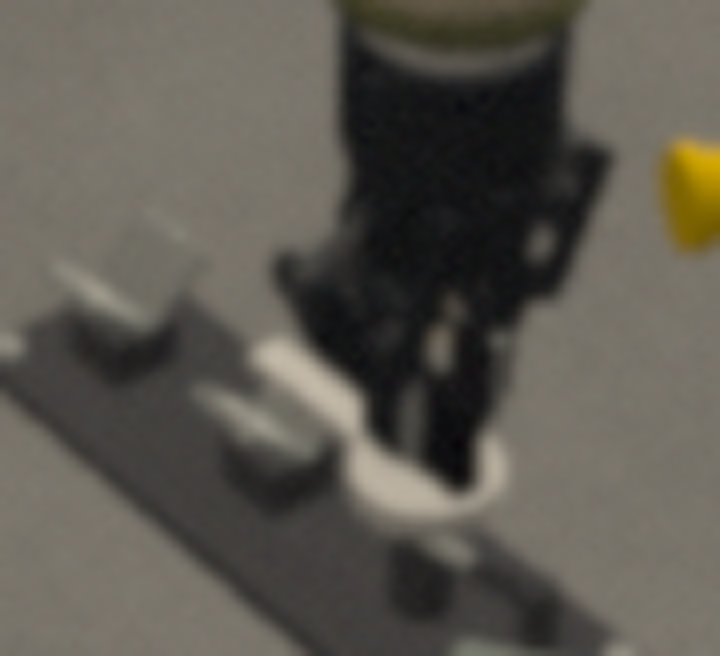

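Request:
play_rows(increments="0.004 -0.005 -0.003 0;0.003 -0.002 -0.001 0;0 0 0 0")

```text
clock: 3.85
position: [0.6194, 0.1584, 0.0964]
ee_rot: [0.099, 0.697, -0.105, 0.702]
ft_force: [0.8, -0.6, -0.0]
grip_width: 0.351
```

```bash
python3 - <<'E'
from h import *
rel([.619,.1595,.092],-.291)
E
```

```text
t 3.85 p [0.6194 0.1584 0.0964] x [ 0.006 -0.009 -1.   ] zyaw -0.2893 j [-0.65  0.49  0.43  1.61 -0.21  1.09 -0.46] F [ 0.8 -0.6 -0. ] M [0.02 0.03 0.02] w 0.351
tool shift now [ 0.0044  0.001  -0.0007]
turn 0.002 then shift [ 0.0044  0.001  -0.0007]
turn -3.14 then shift [ 0.0044 -0.001   0.0007]
```

Request:
play_rows(increments="0.004 0.001 -0.001 0;0 0 0 0;0 0 0 0;0 0 0 0;0 0 0 0", hand=1, squeeze=40)

```text
clock: 4.35
position: [0.6212, 0.1589, 0.0933]
ee_rot: [0.1, 0.695, -0.105, 0.704]
ft_force: [1.7, -0.2, 0.8]
grip_width: 0.133
```

```bash
python3 - <<'E'
from h import *
rel([.619,.1595,.092],-.291)
E
```

```text
t 4.35 p [0.6212 0.1589 0.0933] x [ 0.012 -0.008 -1.   ] zyaw -0.2915 j [-0.65  0.5   0.43  1.61 -0.22  1.08 -0.46] F [ 1.7 -0.2  0.8] M [ 0.05  0.34 -0.04] w 0.133
tool shift now [ 0.0013 -0.     -0.0023]
turn -0.001 then shift [ 0.0013 -0.     -0.0023]
turn 3.141 then shift [0.0013 0.     0.0023]
```

Request:
play_rows(increments="0 0 0 -0.1;0 0 0 -0.1;0 0 0 -0.1;0 0 0 -0.1", squeeze=60)

```text
clock: 4.75
position: [0.6218, 0.1588, 0.0934]
ee_rot: [-0.046, 0.701, 0.039, 0.71]
ft_force: [2.6, -0.1, 0.0]
grip_width: 0.126
```

```bash
python3 - <<'E'
from h import *
rel([.621,.159,.092],-.291)
E
```

```text
t 4.75 p [0.6218 0.1588 0.0934] x [ 0.014 -0.009 -1.   ] zyaw 0.1208 j [-0.59  0.49  0.35  1.6  -0.17  1.07 -0.08] F [ 2.6 -0.1  0. ] M [ 0.18  0.15 -0.07] w 0.126
tool shift now [ 0.0014  0.0003 -0.0008]
turn 0.412 then shift [ 0.0014 -0.     -0.0009]
turn -2.73 then shift [0.0014 0.     0.0009]
```

Request:
play_rows(increments="0 0 0 -0.1;0 0 0 -0.1;0 0 0 -0.1;0 0 0 -0.1;0 0 0 -0.1;0 0 0 -0.1;0 0 0 -0.1")

```text
clock: 5.45
position: [0.6227, 0.1593, 0.0934]
ee_rot: [-0.297, 0.64, 0.287, 0.648]
ft_force: [2.2, 0.5, -0.1]
grip_width: 0.13
```

```bash
python3 - <<'E'
from h import *
rel([.621,.159,.092],-.291)
c=snap('scene','s3'); crop(c,'s3c',245,180,335,262,8)
c=snap('top','t3'); crop(c,'t3c',140,120,260,220,6)
E
```

```text
t 5.45 p [0.6227 0.1593 0.0934] x [ 0.016 -0.008 -1.   ] zyaw 0.8513 j [-0.49  0.48  0.21  1.6  -0.09  1.07  0.59] F [ 2.2  0.5 -0.1] M [0.15 0.12 0.12] w 0.13
tool shift now [ 0.0013  0.0011 -0.0014]
turn 1.142 then shift [ 0.0013 -0.0008 -0.0016]
turn -1.999 then shift [0.0013 0.0008 0.0016]
```

View pics/s3c.png

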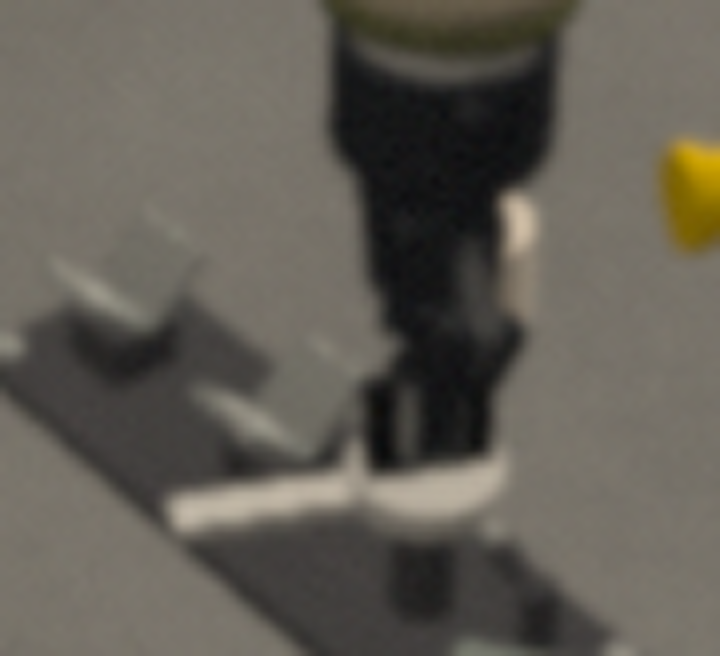

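View pics/t3c.png

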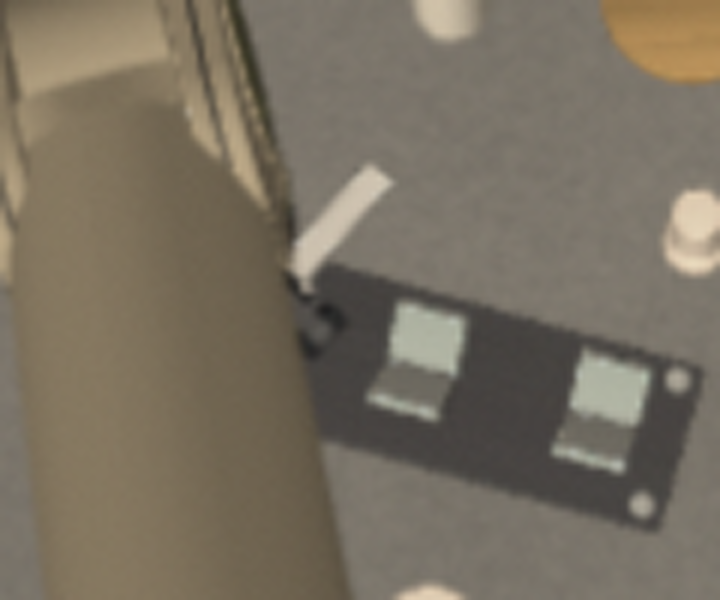

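The keeper arm follows: it now points up-right (top crop 300,260 to 385,175), at about 1.14 rad. I'll finish the turn and release.

Request:
play_rows(increments="0 0 0 -0.08;0 0 0 -0.07;0 0 0 0")

```text
clock: 5.85
position: [0.6229, 0.1594, 0.0933]
ee_rot: [-0.342, 0.618, 0.332, 0.625]
ft_force: [1.4, -0.8, 0.7]
grip_width: 0.13
```

Request:
play_rows(increments="0 0 0 0;0 0 0 0;0 0 0 0;0 0 0 0;-0.02 0 0 0;-0.03 0 0 0;-0.04 0 0 0;-0.04 0 0 0;-0.02 0 0 0", hand=0.3)

```text
clock: 6.75
position: [0.6177, 0.1605, 0.244]
ee_rot: [-0.338, 0.623, 0.329, 0.624]
ft_force: [1.2, 0.3, 0.0]
grip_width: 0.348
```

```bash
python3 - <<'E'
from h import *
rel([.516,-.248,.2],.288)
E
```

```text
t 6.75 p [0.6177 0.1605 0.244 ] x [ 0.008 -0.011 -1.   ] zyaw 0.9811 j [-0.49  0.35  0.2   1.43 -0.06  1.36  0.7 ] F [1.2 0.3 0. ] M [ 0.05  0.02 -0.01] w 0.348
tool shift now [ 0.0476 -0.142  -0.3959]
turn 0.693 then shift [ 0.0476 -0.3622 -0.2138]
turn -2.448 then shift [0.0476 0.3622 0.2138]
```

Request:
play_rows(increments="0 0 0 0.139;0 0 0 0.139;0 0 0 0.139;0 0 0 0.139;0 0 0 0.137;0 0 0 0", hand=-0.4)

```text
clock: 7.35
position: [0.6194, 0.1612, 0.2501]
ee_rot: [-0.094, 0.696, 0.088, 0.706]
ft_force: [-0.3, 0.5, 0.3]
grip_width: 0.703
```

```bash
python3 - <<'E'
from h import *
rel([.516,-.248,.2],.288)
E
```

```text
t 7.35 p [0.6194 0.1612 0.2501] x [ 0.016 -0.007 -1.   ] zyaw 0.258 j [-0.57  0.35  0.31  1.43 -0.1   1.36  0.  ] F [-0.3  0.5  0.3] M [-0.02  0.03 -0.01] w 0.703
tool shift now [ 0.0513 -0.3687 -0.205 ]
turn -0.03 then shift [ 0.0513 -0.3624 -0.2161]
turn 3.111 then shift [0.0513 0.3624 0.2161]
```

Request:
play_rows(increments="0 -0.03 -0.018 -0.03;0 -0.03 -0.018 0;0 -0.03 -0.018 0;0 -0.03 -0.018 0;0 -0.03 -0.018 0;0 -0.03 -0.018 0;0 -0.03 -0.018 0;0 -0.03 -0.018 0;0 -0.03 -0.018 0;0 -0.03 -0.018 0;0 -0.03 -0.018 0;0 -0.03 -0.018 0;0 0 0 0")

```text
clock: 8.65
position: [0.5192, -0.2614, 0.2515]
ee_rot: [-0.127, 0.691, 0.119, 0.702]
ft_force: [-0.3, -0.6, -1.0]
grip_width: 0.699
```

```bash
python3 - <<'E'
from h import *
rel([.516,-.248,.12],.288)
c=snap('scene','s4')
c=snap('top','t4'); crop(c,'t4c',150,145,265,215,6.9)
E
```

```text
t 8.65 p [ 0.5192 -0.2614  0.2515] x [ 0.018 -0.007 -1.   ] zyaw 0.3496 j [-0.08  0.23  0.55  1.61 -0.12  1.32  0.84] F [-0.3 -0.6 -1. ] M [0.08 0.03 0.02] w 0.699
tool shift now [ 0.1313  0.0154 -0.0002]
turn 0.061 then shift [ 0.1313  0.0154 -0.0012]
turn -3.08 then shift [ 0.1313 -0.0154  0.0012]
```

View pics/s4.png

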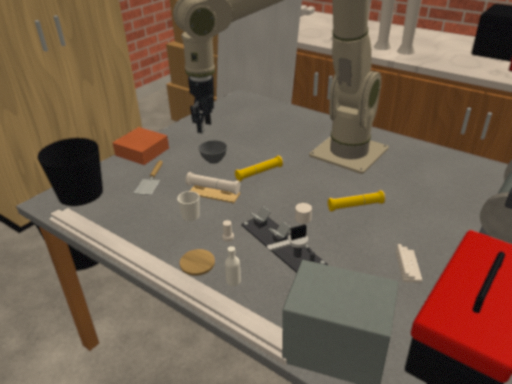

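View pics/t4c.png

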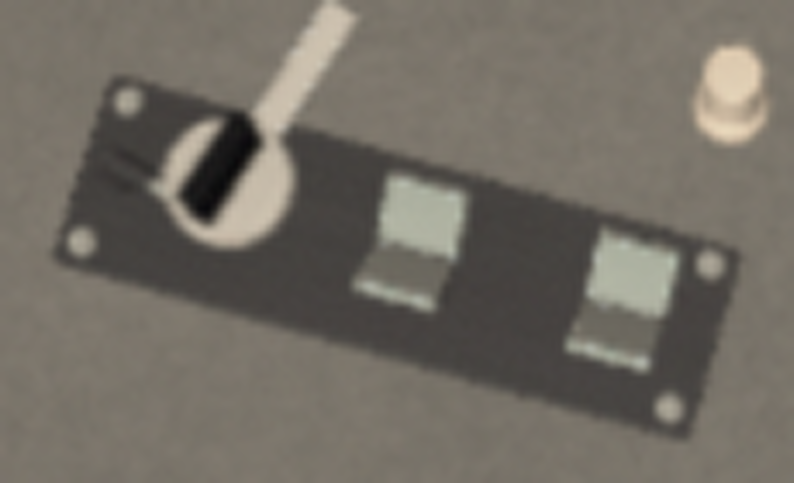

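The top crop shows the keeper arm swung up past the plate at about (340,5), clear of both V pieces. The scene view shows the colonnette undisturbed at (213,185).

```bash
python3 - <<'E'
from h import *
c=load('t4')
uv=unc([(388,175),(468,192),(352,290),(435,310),(603,232),(680,255),(567,350),(648,370)],150,145,6.9)
loc=np.array([(26,66,60),(26,30,60),(-26,66,60),(-26,30,60),(26,-30,60),(26,-66,60),(-26,-30,60),(-26,-66,60)])/1000
q,r=fit(c,uv,loc,[.58,.03,-.29]);print(q,(r).round(2).tolist())
# scene prediction of V pieces, and of colonnette
s=load('s4')
a=q[2];Rz=np.array([[np.cos(a),-np.sin(a)],[np.sin(a),np.cos(a)]])
P=[[*(q[:2]+Rz@l[:2]),l[2]] for l in loc]
print(((proj(s,P)-[225,190]+.5)*7).round(0).tolist())
crop(s,'s4c',225,190,335,272,7); crop(s,'s4d',175,165,250,205,10)
a=.288;Rz=np.array([[np.cos(a),-np.sin(a)],[np.sin(a),np.cos(a)]])
for y in(.092,-.092,.021): print(y,((proj(s,[[*(np.array([.516,-.248])+Rz@[0,y]),.0455]])-[175,165]+.5)*10).round(0))
E
```

```text
[ 0.58193256  0.03639271 -0.28752412] [[0.12, 0.03], [-0.0, 0.71], [0.34, -0.33], [-0.15, -0.03], [-0.36, 0.2], [0.05, 0.05], [0.05, -0.47], [-0.04, -0.14]]
[[369.0, 307.0], [315.0, 263.0], [466.0, 257.0], [411.0, 215.0], [229.0, 194.0], [180.0, 155.0], [324.0, 149.0], [274.0, 111.0]]
0.092 [[637. 229.]]
-0.092 [[142. 135.]]
0.021 [[442. 192.]]
```

View pics/s4c.png

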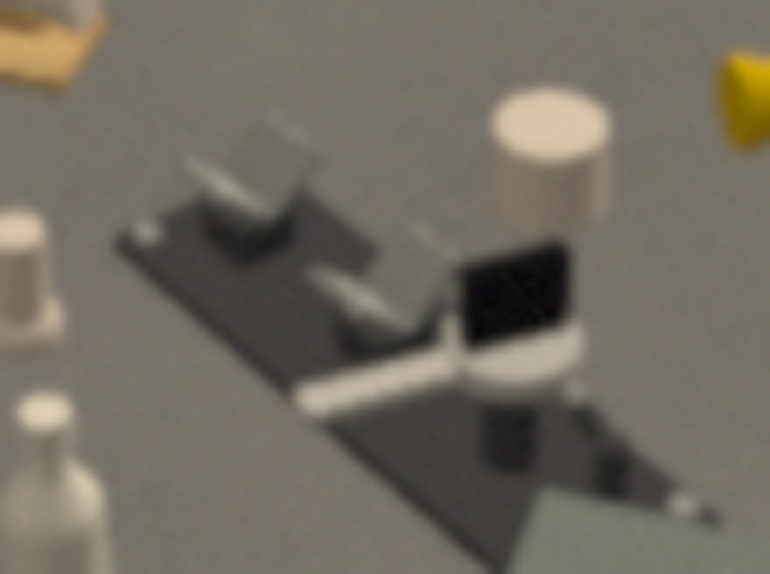

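```bash
python3 - <<'E'
from h import *
s=load('s4');t=load('t4')
a=.288;ay=np.array([-np.sin(a),np.cos(a),0]);ax=np.array([np.cos(a),np.sin(a),0])
C=np.array([.516,-.248,.0455])
for nm,c,o,k in(('s',s,[175,165],10),('t',t,[280,180],9.5)):
  for y,r in((.021,.018),(.092,.023),(-.092,.023)):
    P=[C+ay*y+r*(np.cos(th)*ax+np.sin(th)*np.array([0,0,1])) for th in np.radians(np.arange(0,181,30))]
    print(nm,y,((proj(c,P)-o+.5)*k).round(0).astype(int).tolist())
E
```

```text
s 0.021 [[421, 221], [422, 195], [428, 168], [439, 148], [450, 140], [459, 146], [464, 164]]
s 0.092 [[611, 267], [613, 233], [621, 198], [634, 172], [647, 162], [657, 169], [662, 193]]
s -0.092 [[112, 170], [112, 137], [121, 104], [135, 79], [151, 69], [165, 77], [172, 101]]
t 0.021 [[299, 210], [305, 212], [315, 228], [325, 254], [333, 283], [337, 305], [335, 317]]
t 0.092 [[82, 261], [89, 264], [100, 286], [112, 319], [123, 356], [128, 385], [128, 399]]
t -0.092 [[623, 92], [634, 94], [649, 113], [663, 146], [673, 182], [676, 211], [671, 226]]
```

View pics/s4d.png

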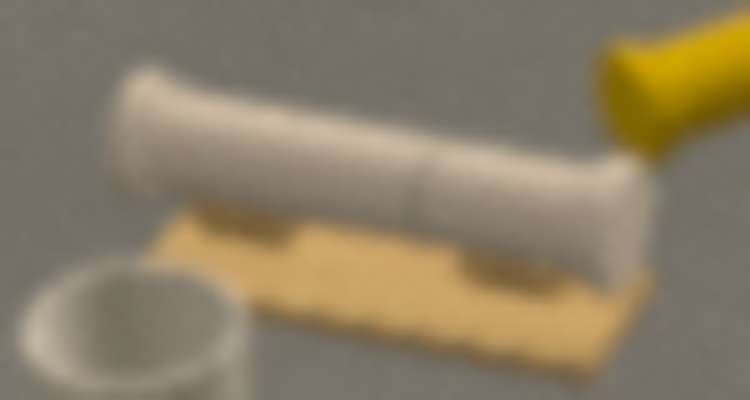

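Request:
play_rows(increments="0.03 0.005 0 0.06;0.03 0.005 0 0;0.03 0.004 0 0;0 0 0 0")

```text
clock: 9.15
position: [0.5214, -0.2372, 0.1592]
ee_rot: [-0.11, 0.692, 0.106, 0.706]
ft_force: [-0.6, 0.2, -0.2]
grip_width: 0.697
```

```bash
python3 - <<'E'
from h import *
rel([.5163,-.249,.0345],.288)
E
```

```text
t 9.15 p [ 0.5214 -0.2372  0.1592] x [ 0.021 -0.003 -1.   ] zyaw 0.3075 j [-0.09  0.28  0.52  1.75 -0.16  1.13  0.78] F [-0.6  0.2 -0.2] M [0.02 0.08 0.02] w 0.697
tool shift now [ 0.1246 -0.0086 -0.0108]
turn 0.019 then shift [ 0.1246 -0.0088 -0.0107]
turn -3.122 then shift [0.1246 0.0088 0.0107]
```

Request:
play_rows(increments="0.03 -0.005 -0.006 0.02;0.03 -0.005 -0.006 0;0.02 0 0 0;0 0 0 0")

```text
clock: 9.55
position: [0.5197, -0.2467, 0.0822]
ee_rot: [-0.108, 0.69, 0.104, 0.709]
ft_force: [-0.2, 1.2, -0.3]
grip_width: 0.702
```

```bash
python3 - <<'E'
from h import *
rel([.5163,-.249,.0345],.288)
c=snap('scene','s5');crop(c,'s5c',165,120,265,210,7)
E
```

```text
t 9.55 p [ 0.5197 -0.2467  0.0822] x [ 0.027 -0.002 -1.   ] zyaw 0.3005 j [-0.05  0.37  0.5   1.82 -0.23  0.98  0.85] F [-0.2  1.2 -0.3] M [ 0.02  0.04 -0.01] w 0.702
tool shift now [ 0.0476 -0.0007 -0.0052]
turn 0.012 then shift [ 0.0476 -0.0008 -0.0051]
turn -3.129 then shift [0.0476 0.0008 0.0051]
```

View pics/s5c.png

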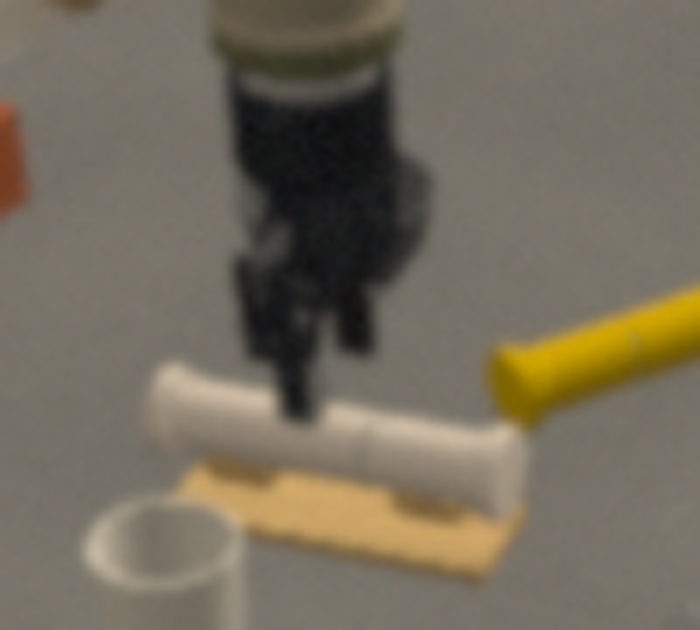

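The fingers straddle the shaft just left of the mend line (crop (300,410), mend at (365,450)). Going down.

Request:
play_rows(increments="0.018 0 -0.003 0.012;0.015 0 -0.002 0;0.01 0 0 0;0 0 0 0")

```text
clock: 10.0
position: [0.5222, -0.2485, 0.0459]
ee_rot: [-0.107, 0.686, 0.1, 0.713]
ft_force: [-0.7, -0.2, -0.4]
grip_width: 0.701
```

```bash
python3 - <<'E'
from h import *
rel([.5163,-.249,.0345],.288)
E
```

```text
t 10.0 p [ 0.5222 -0.2485  0.0459] x [ 0.038 -0.004 -0.999] zyaw 0.2937 j [-0.03  0.42  0.49  1.84 -0.26  0.9   0.87] F [-0.7 -0.2 -0.4] M [0.02 0.08 0.  ] w 0.701
tool shift now [ 0.0112  0.0014 -0.0062]
turn 0.005 then shift [ 0.0112  0.0014 -0.0062]
turn -3.136 then shift [ 0.0112 -0.0014  0.0062]
```

Request:
play_rows(increments="0.006 0.001 -0.004 0;0.006 0 -0.003 0;0.002 0 -0.001 0")

```text
clock: 10.3
position: [0.5156, -0.2503, 0.0325]
ee_rot: [-0.107, 0.685, 0.1, 0.713]
ft_force: [0.1, -0.3, 0.2]
grip_width: 0.698
```

```bash
python3 - <<'E'
from h import *
rel([.5163,-.249,.0345],.288)
E
```

```text
t 10.3 p [ 0.5156 -0.2503  0.0325] x [ 0.041 -0.005 -0.999] zyaw 0.2948 j [-0.02  0.43  0.48  1.86 -0.27  0.87  0.89] F [ 0.1 -0.3  0.2] M [ 0.03  0.07 -0.03] w 0.698
tool shift now [-0.002   0.001   0.0011]
turn 0.006 then shift [-0.002   0.001   0.0011]
turn -3.135 then shift [-0.002  -0.001  -0.0011]
```

Request:
play_rows(increments="-0.002 0.001 0.001 0;0 0 0 0;0 0 0 0;0 0 0 0;0 0 0 0;0 0 0 0", hand=1, squeeze=30)

```text
clock: 10.9
position: [0.5188, -0.248, 0.0361]
ee_rot: [-0.108, 0.684, 0.1, 0.715]
ft_force: [-0.2, -0.8, -2.0]
grip_width: 0.411
```

```bash
python3 - <<'E'
from h import *
rel([.5163,-.249,.0345],.288)
E
```

```text
t 10.9 p [ 0.5188 -0.248   0.0361] x [ 0.045 -0.004 -0.999] zyaw 0.2959 j [-0.03  0.43  0.48  1.86 -0.27  0.87  0.88] F [-0.2 -0.8 -2. ] M [0.06 0.03 0.04] w 0.411
tool shift now [ 0.0015 -0.0002 -0.0027]
turn 0.007 then shift [ 0.0015 -0.0002 -0.0027]
turn -3.134 then shift [0.0015 0.0002 0.0027]
```

Request:
play_rows(increments="-0.01 0 0 0;-0.015 0 0 0;-0.02 0 0 0;-0.03 0 0 0;-0.03 0 0 0;-0.03 0 0 0;-0.02 0 0 0;0 0 0 0", squeeze=40)

```text
clock: 11.7
position: [0.51, -0.2489, 0.2047]
ee_rot: [-0.107, 0.683, 0.098, 0.716]
ft_force: [1.3, -0.6, -2.4]
grip_width: 0.408
```

```bash
python3 - <<'E'
from h import *
rel([.583,.036,.2],-.289)
c=snap('scene','s6');crop(c,'s6c',140,80,290,200,5.3)
E
```

```text
t 11.7 p [ 0.51   -0.2489  0.2047] x [ 0.048 -0.005 -0.999] zyaw 0.2925 j [-0.1   0.2   0.55  1.73 -0.13  1.19  0.78] F [ 1.3 -0.6 -2.4] M [-0.03  0.01 -0.01] w 0.408
tool shift now [0.0067 0.2519 0.1517]
turn 0.581 then shift [ 0.0067  0.2939 -0.0116]
turn -2.56 then shift [ 0.0067 -0.2939  0.0116]
```

View pics/s6c.png

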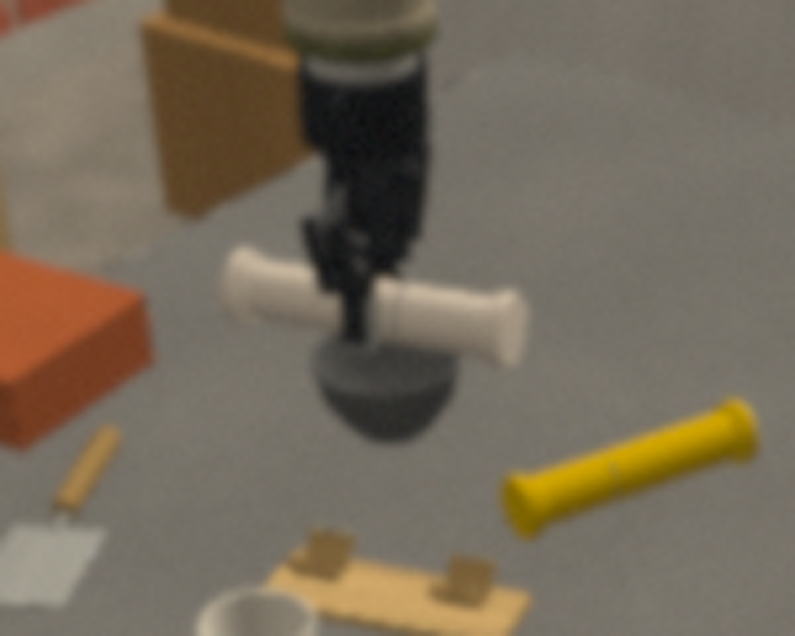

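Colonnette is held at about its middle (finger at crop x≈357, mend at ≈393, about 22 mm away) and is level.

Request:
play_rows(increments="0 0 0 0.12;0 0 0 0.12;0 0 0 0.12;0 0 0 0.12;0 0 0 0.1;0 0 0 0")

```text
clock: 12.35
position: [0.5062, -0.2478, 0.1988]
ee_rot: [0.111, 0.684, -0.108, 0.712]
ft_force: [-0.1, 0.2, -1.4]
grip_width: 0.407
```

```bash
python3 - <<'E'
from h import *
rel([.583,.036,.2],-.289)
E
```

```text
t 12.35 p [ 0.5062 -0.2478  0.1988] x [ 0.04  -0.003 -0.999] zyaw -0.3116 j [-0.16  0.21  0.62  1.74 -0.15  1.19  0.19] F [-0.1  0.2 -1.4] M [ 0.04 -0.02  0.  ] w 0.407
tool shift now [ 0.001   0.2937 -0.0138]
turn -0.022 then shift [ 0.001   0.294  -0.0073]
turn 3.119 then shift [ 0.001  -0.294   0.0073]
```

Request:
play_rows(increments="0 0.02 0 -0.022;0 0.03 0 0;0 0.03 0 0;0 0.03 0 0;0 0.03 0 0;0 0.03 0 0;0 0.03 0 0;0 0.03 0 0;0 0.02 0 0;0 0.01 0 0;0 0 0 0")

```text
clock: 13.45
position: [0.5758, 0.0203, 0.195]
ee_rot: [0.088, 0.691, -0.087, 0.712]
ft_force: [-1.0, 0.2, -1.8]
grip_width: 0.403
```

```bash
python3 - <<'E'
from h import *
rel([.583,.036,.14],-.289)
E
```

```text
t 13.45 p [0.5758 0.0203 0.195 ] x [ 0.031 -0.002 -1.   ] zyaw -0.2478 j [-0.49  0.24  0.43  1.7  -0.1   1.19 -0.28] F [-1.   0.2 -1.8] M [-0.02  0.02 -0.03] w 0.403
tool shift now [0.0551 0.0167 0.0015]
turn 0.041 then shift [0.0551 0.0168 0.0008]
turn -3.1 then shift [ 0.0551 -0.0168 -0.0008]
```

Request:
play_rows(increments="0.01 0.008 0 0.02;0.015 0.006 0 0.02;0.015 0.003 0 0;0.01 0 0 0;0 0 0 0")

```text
clock: 13.95
position: [0.5806, 0.0337, 0.1393]
ee_rot: [0.105, 0.689, -0.104, 0.709]
ft_force: [-0.7, 0.2, -1.4]
grip_width: 0.408
```

```bash
python3 - <<'E'
from h import *
rel([.583,.036,.0505],-.289)
c=snap('scene','s7');crop(c,'s7c',215,150,345,252,6)
c=snap('top','t7');crop(c,'t7c',150,125,265,225,6)
E
```

```text
t 13.95 p [0.5806 0.0337 0.1393] x [ 0.028 -0.004 -1.   ] zyaw -0.2961 j [-0.5   0.31  0.42  1.75 -0.13  1.09 -0.33] F [-0.7  0.2 -1.4] M [-0.02  0.06 -0.02] w 0.408
tool shift now [ 0.0888  0.0024 -0.0009]
turn -0.007 then shift [ 0.0888  0.0024 -0.0009]
turn 3.135 then shift [ 0.0888 -0.0024  0.0009]
```

View pics/s7c.png

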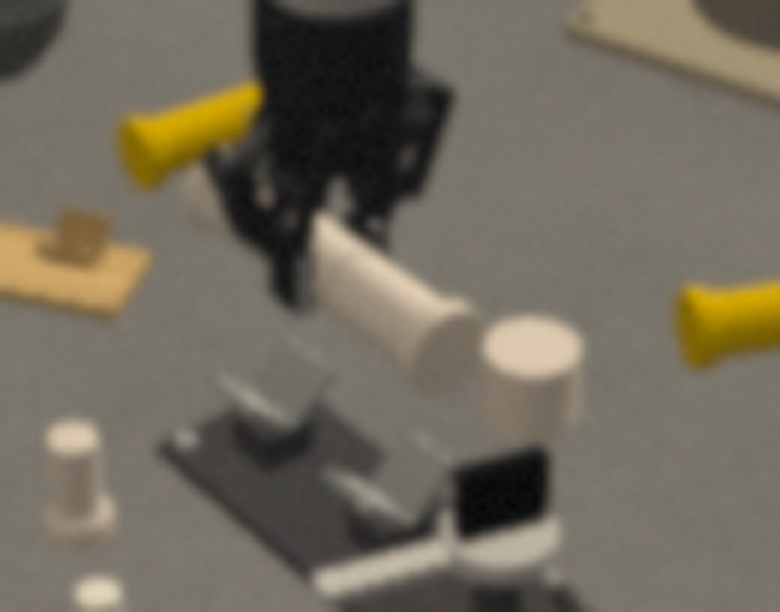

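View pics/t7c.png

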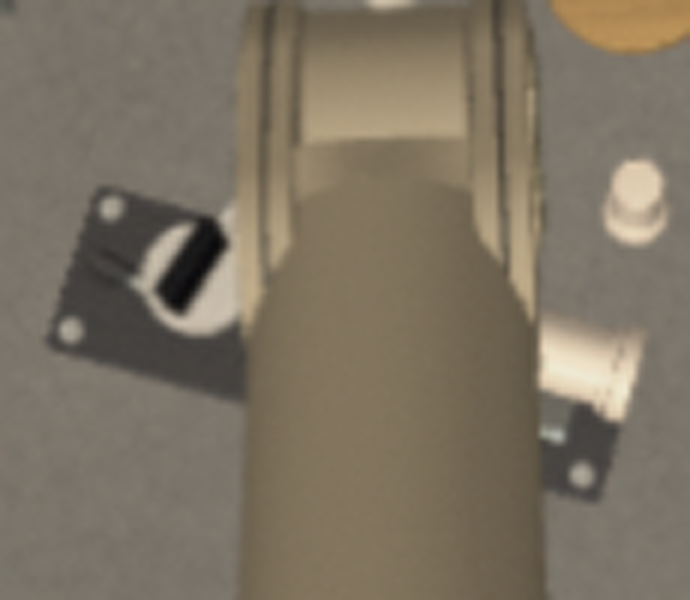

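The colonnette hangs over the V, parallel to it. The visible -y end spans top crop (645,330) to (627,420), so I'll check its centring from that.

```bash
python3 - <<'E'
from h import *
t=load('t7');s=load('s7')
a=-.291;ay=np.array([-np.sin(a),np.cos(a),0]);ax=np.array([np.cos(a),np.sin(a),0])
o=get_obs();R=Ro.from_quat(o['ee_rot']).as_matrix()
C=o['position']-.011*R[:,0];print(C)
for nm,c,of,k in(('t',t,[150,125],6),('s',s,[215,150],6)):
  for y,r in((-.092,.023),(.092,.023)):
    P=[C+ay*y+r*(np.cos(th)*ax+np.sin(th)*np.array([0,0,1])) for th in np.radians(np.arange(0,360,30))]
    print(nm,y,((proj(c,P)-of+.5)*k).round(0).astype(int).tolist())
crop(t,'t7d',230,170,265,205,16); crop(s,'s7d',270,190,320,225,14)
E
```

```text
[0.58111071 0.03387905 0.15203171]
t -0.092 [[650, 324], [649, 325], [645, 338], [638, 361], [631, 386], [626, 407], [623, 418], [625, 416], [629, 402], [636, 381], [643, 356], [648, 336]]
t 0.092 [[272, 219], [267, 219], [259, 231], [251, 253], [245, 278], [241, 299], [242, 311], [248, 310], [255, 298], [263, 276], [269, 252], [273, 231]]
s -0.092 [[180, 196], [184, 175], [197, 155], [216, 142], [234, 139], [248, 148], [254, 165], [249, 186], [236, 205], [218, 218], [200, 221], [186, 213]]
s 0.092 [[414, 371], [419, 349], [434, 327], [453, 312], [473, 308], [486, 317], [490, 334], [485, 356], [471, 377], [452, 392], [433, 396], [419, 389]]
```

View pics/t7d.png

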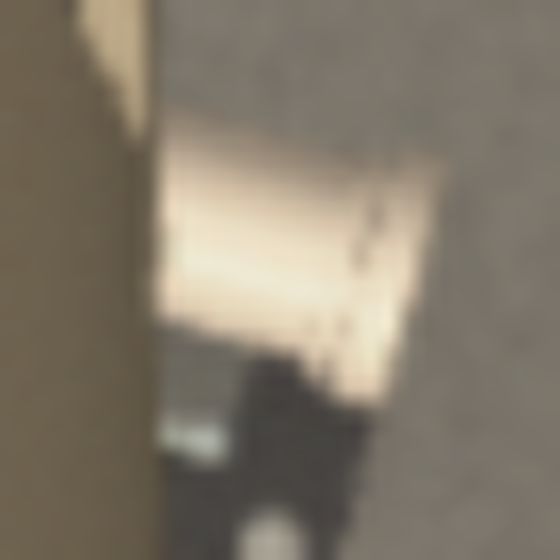

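View pics/s7d.png

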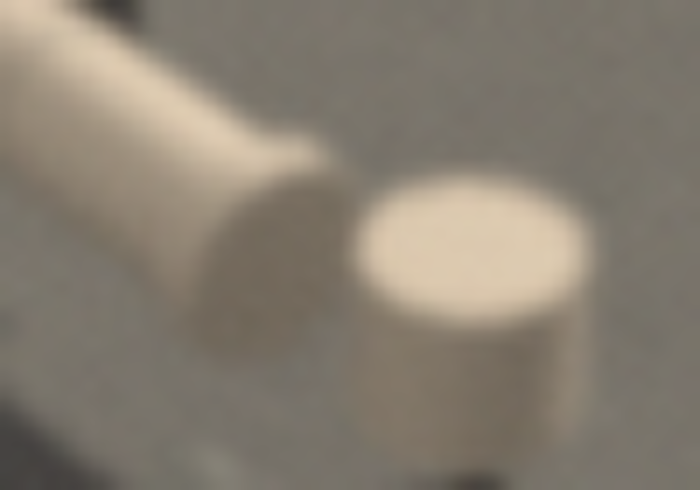

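Request:
play_rows(increments="0.02 0.002 -0.001 0;0.02 0.002 -0.001 0;0.015 0 0 0;0.01 0 0 0;0 0 0 0")

```text
clock: 14.55
position: [0.5856, 0.0367, 0.0774]
ee_rot: [0.106, 0.686, -0.104, 0.712]
ft_force: [-0.9, -0.1, -1.1]
grip_width: 0.405
```

```bash
python3 - <<'E'
from h import *
rel([.583,.036,.055],-.289)
E
```

```text
t 14.55 p [0.5856 0.0367 0.0774] x [ 0.037 -0.002 -0.999] zyaw -0.2988 j [-0.48  0.38  0.41  1.8  -0.17  0.96 -0.31] F [-0.9 -0.1 -1.1] M [-0.03  0.05  0.01] w 0.405
tool shift now [ 0.0222 -0.0016 -0.003 ]
turn -0.01 then shift [ 0.0222 -0.0016 -0.0031]
turn 3.132 then shift [0.0222 0.0016 0.0031]
```

Request:
play_rows(increments="0.008 -0.001 -0.002 -0.01;0.006 0 -0.001 0;0.004 0 0 0")

```text
clock: 14.85
position: [0.5842, 0.0363, 0.06]
ee_rot: [0.103, 0.686, -0.1, 0.714]
ft_force: [0.0, -0.4, -1.4]
grip_width: 0.405
```

```bash
python3 - <<'E'
from h import *
rel([.583,.036,.053],-.289)
c=snap('scene','s8');crop(c,'s8c',215,150,345,252,6)
E
```

```text
t 14.85 p [0.5842 0.0363 0.06  ] x [ 0.04  -0.001 -0.999] zyaw -0.2884 j [-0.47  0.4   0.4   1.81 -0.18  0.92 -0.29] F [ 0.  -0.4 -1.4] M [ 0.04  0.09 -0.05] w 0.405
tool shift now [ 0.0069 -0.0007 -0.0014]
turn 0.001 then shift [ 0.0069 -0.0007 -0.0014]
turn -3.141 then shift [0.0069 0.0007 0.0014]
```

View pics/s8c.png

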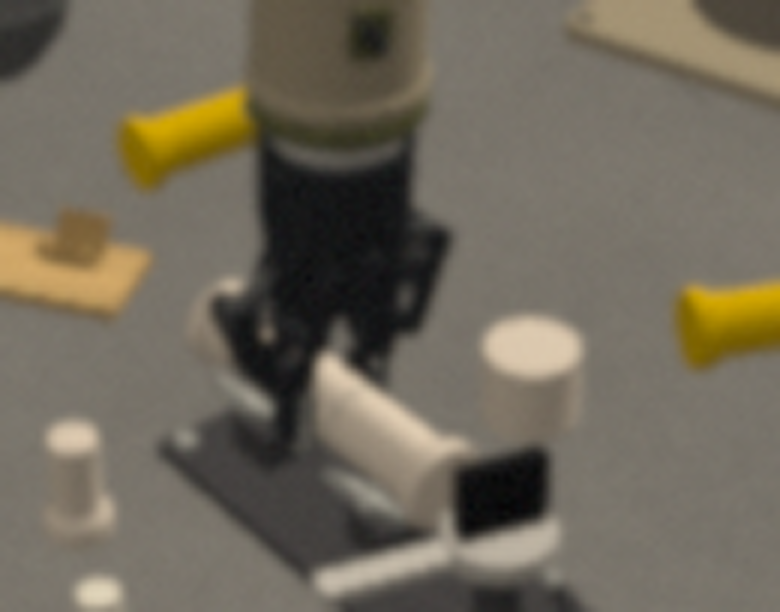

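The colonnette is sinking into the V, with its +y collar (crop (440,480)) short of the knob disc. I'll lower it slowly to contact.

Request:
play_rows(increments="0.003 -0.001 -0.001 0;0.003 0 0 0")

```text
clock: 15.1
position: [0.5833, 0.0355, 0.0535]
ee_rot: [0.103, 0.685, -0.1, 0.714]
ft_force: [1.1, 0.6, 1.6]
grip_width: 0.403
```

```bash
python3 - <<'E'
from h import *
rel([.583,.036,.052],-.289)
E
```

```text
t 15.1 p [0.5833 0.0355 0.0535] x [ 0.04  -0.001 -0.999] zyaw -0.2884 j [-0.47  0.41  0.4   1.82 -0.19  0.91 -0.28] F [1.1 0.6 1.6] M [-0.2  -0.03  0.03] w 0.403
tool shift now [ 0.0015  0.0004 -0.0005]
turn 0.001 then shift [ 0.0015  0.0004 -0.0005]
turn -3.141 then shift [ 0.0015 -0.0004  0.0005]
```

Request:
play_rows(increments="0.0015 0 -0.0005 0;0 0 0 0")

```text
clock: 15.3
position: [0.5842, 0.0354, 0.0528]
ee_rot: [0.103, 0.684, -0.1, 0.715]
ft_force: [0.1, -0.9, -0.2]
grip_width: 0.407
```

Request:
play_rows(increments="0 0 0 0;0 0 0 0;0 0 0 0;0 0 0 0", hand=-0.4)

```text
clock: 15.7
position: [0.5839, 0.0357, 0.0529]
ee_rot: [0.103, 0.685, -0.1, 0.715]
ft_force: [0.1, 0.3, -0.2]
grip_width: 0.703
```

```bash
python3 - <<'E'
from h import *
rel([.583,.036,.13],-.289)
E
```

```text
t 15.7 p [0.5839 0.0357 0.0529] x [ 0.043 -0.001 -0.999] zyaw -0.2885 j [-0.47  0.41  0.4   1.82 -0.19  0.91 -0.28] F [ 0.1  0.3 -0.2] M [-0.    0.04 -0.05] w 0.703
tool shift now [-0.0771  0.0009  0.0022]
turn 0.001 then shift [-0.0771  0.0009  0.0022]
turn -3.141 then shift [-0.0771 -0.0009 -0.0022]
```

Request:
play_rows(increments="-0.008 0 0 0;-0.015 0 0 0;-0.02 0 0 0;-0.02 0 0.001 0;-0.01 0 0 0;0 0 0 0")

```text
clock: 16.3
position: [0.5818, 0.0354, 0.133]
ee_rot: [0.104, 0.684, -0.1, 0.715]
ft_force: [-0.3, 0.5, 0.2]
grip_width: 0.699
```

Request:
play_rows(increments="0 0 0 0;0 0 0 0;0 0 0 0;0 0 0 0;0 0 0 0;0 0 0 0", hand=1)

```text
clock: 16.9
position: [0.5803, 0.0353, 0.1303]
ee_rot: [0.103, 0.685, -0.1, 0.714]
ft_force: [-0.6, 0.3, 0.3]
grip_width: -0.001
```

```bash
python3 - <<'E'
from h import *
rel([.583,.036,.0875],-.289)
c=snap('scene','s9');crop(c,'s9c',225,170,325,250,8)
c=snap('top','t9');crop(c,'t9c',150,125,265,225,6)
a=-.289;ay=np.array([-np.sin(a),np.cos(a),0]);ax=np.array([np.cos(a),np.sin(a),0])
C=np.array([.583,.036,.0615])
for nm,c,of,k in(('t',load('t9'),[150,125],6),('s',load('s9'),[225,170],8)):
  for y,r in((-.092,.023),(.092,.023)):
    P=[C+ay*y+r*(np.cos(th)*ax+np.sin(th)*np.array([0,0,1])) for th in np.radians(np.arange(0,360,45))]
    print(nm,y,((proj(c,P)-of+.5)*k).round(0).astype(int).tolist())
E
```

```text
t 16.9 p [0.5803 0.0353 0.1303] x [ 0.04  -0.002 -0.999] zyaw -0.2889 j [-0.5   0.31  0.42  1.77 -0.14  1.06 -0.32] F [-0.6  0.3  0.3] M [-0.    0.03 -0.02] w -0.001
tool shift now [0.0429 0.001  0.0007]
turn 0.001 then shift [0.0429 0.001  0.0007]
turn -3.141 then shift [ 0.0429 -0.001  -0.0007]
t -0.092 [[641, 360], [639, 366], [630, 394], [621, 428], [617, 447], [620, 440], [628, 412], [637, 379]]
t 0.092 [[288, 262], [280, 267], [269, 294], [261, 328], [261, 348], [269, 342], [280, 315], [288, 282]]
s -0.092 [[169, 300], [182, 260], [215, 230], [249, 229], [264, 256], [251, 296], [219, 325], [185, 327]]
s 0.092 [[472, 542], [487, 499], [522, 466], [557, 463], [570, 491], [555, 533], [520, 565], [486, 569]]
```

View pics/s9c.png

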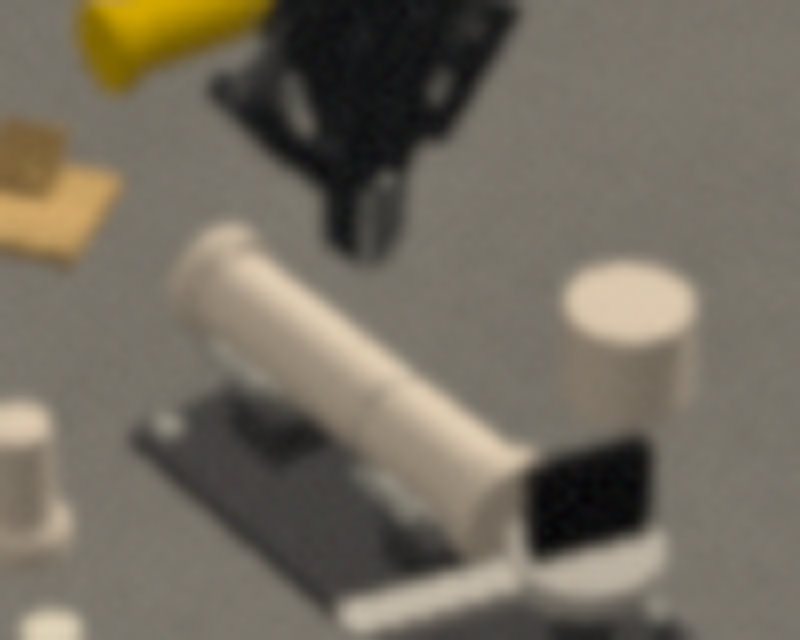

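View pics/t9c.png

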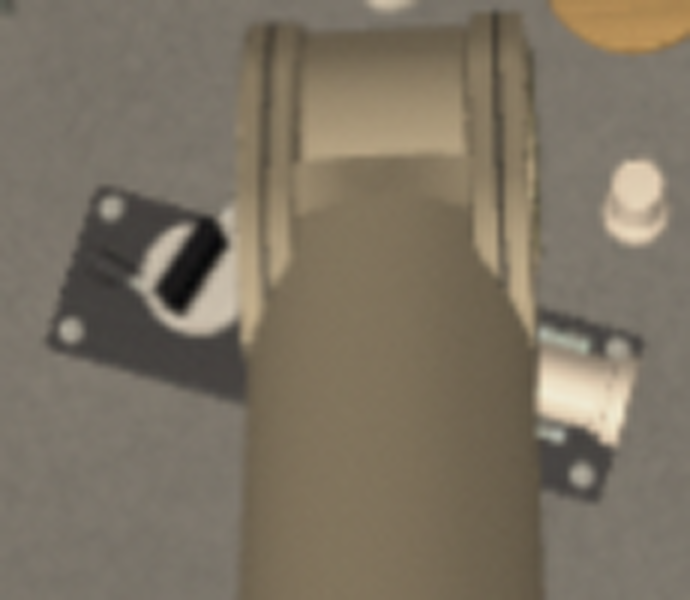

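The colonnette lies in the V, matching the predicted seat to about 1 px (left end at crop (168,300), right collar near (490,520), short of the disc). Fingers are shut above its middle, so now I'll press.

Request:
play_rows(increments="0.015 0.001 0.001 0;0.012 0 0.001 0;0.006 0 0 0;0 0 0 0")

```text
clock: 17.4
position: [0.5837, 0.0357, 0.094]
ee_rot: [0.103, 0.686, -0.1, 0.713]
ft_force: [0.5, -0.1, -0.0]
grip_width: -0.002
```

```bash
python3 - <<'E'
from h import *
rel([.583,.036,.0875],-.289)
E
```

```text
t 17.4 p [0.5837 0.0357 0.094 ] x [ 0.039 -0.002 -0.999] zyaw -0.2887 j [-0.49  0.36  0.41  1.79 -0.16  0.99 -0.3 ] F [ 0.5 -0.1 -0. ] M [ 0.02  0.01 -0.05] w -0.002
tool shift now [ 0.0064  0.     -0.001 ]
turn 0.001 then shift [ 0.0064  0.     -0.001 ]
turn -3.141 then shift [ 0.0064 -0.      0.001 ]
```

Request:
play_rows(increments="0.003 0 -0.001 0;0.002 0 0 0;0.001 0 0 0")

```text
clock: 17.7
position: [0.583, 0.0359, 0.0875]
ee_rot: [0.103, 0.686, -0.1, 0.713]
ft_force: [-0.4, -0.1, 4.5]
grip_width: -0.0
```

Request:
play_rows(increments="0.001 0 0 0;0.001 0 0 0")

```text
clock: 17.9
position: [0.5833, 0.0358, 0.0875]
ee_rot: [0.103, 0.686, -0.1, 0.713]
ft_force: [-6.7, -0.4, 11.6]
grip_width: -0.004
```

Request:
play_rows(increments="0.001 0 -0.0005 0")

```text
clock: 18.0
position: [0.5831, 0.0359, 0.0875]
ee_rot: [0.104, 0.685, -0.1, 0.714]
ft_force: [-3.0, -1.2, 7.2]
grip_width: 0.002
```

Request:
play_rows(increments="0.001 0 -0.0005 0;0.001 0 -0.0005 0")

```text
clock: 18.2
position: [0.5831, 0.0359, 0.0875]
ee_rot: [0.104, 0.685, -0.1, 0.714]
ft_force: [-2.7, -0.4, 5.8]
grip_width: 0.002
```

Request:
play_rows(increments="0.002 0 -0.001 0;0.002 0 -0.001 0")

```text
clock: 18.4
position: [0.5831, 0.0359, 0.0873]
ee_rot: [0.105, 0.683, -0.1, 0.716]
ft_force: [-7.8, -2.1, 18.8]
grip_width: -0.002
```

```bash
python3 - <<'E'
from h import *
import time
for i in range(3):
    rel([.583,.036,.0875],-.289); c=camera('scene')
E
```

```text
t 18.4 p [0.5831 0.0359 0.0873] x [ 0.047  0.001 -0.999] zyaw -0.2908 j [-0.49  0.36  0.41  1.8  -0.17  0.97 -0.3 ] F [-7.8 -2.1 18.8] M [-0.29  1.45 -0.  ] w -0.002
tool shift now [-0.0002  0.0001 -0.0002]
turn -0.001 then shift [-0.0002  0.0001 -0.0002]
turn 3.14 then shift [-0.0002 -0.0001  0.0002]
t 18.45 p [0.5831 0.0359 0.0873] x [ 0.047  0.001 -0.999] zyaw -0.2908 j [-0.49  0.36  0.41  1.8  -0.17  0.97 -0.3 ] F [-6.4 -1.2 17.1] M [-0.36  1.27  0.01] w 0.005
tool shift now [-0.0002  0.0001 -0.0001]
turn -0.001 then shift [-0.0002  0.0001 -0.0001]
turn 3.14 then shift [-0.0002 -0.0001  0.0001]
t 18.5 p [0.5831 0.0358 0.0873] x [ 0.047  0.001 -0.999] zyaw -0.2909 j [-0.49  0.36  0.41  1.8  -0.17  0.97 -0.3 ] F [-5.8 -2.  16.7] M [-0.32  1.32 -0.02] w -0.002
tool shift now [-0.0002  0.0001 -0.0001]
turn -0.001 then shift [-0.0002  0.0001 -0.0001]
turn 3.14 then shift [-0.0002 -0.0001  0.0001]
```

Request:
play_rows(increments="0.0018 0 -0.0025 0")

```text
clock: 18.65
position: [0.5827, 0.036, 0.0875]
ee_rot: [0.106, 0.682, -0.099, 0.717]
ft_force: [2.1, -3.3, 7.3]
grip_width: 0.0
```

Request:
play_rows(increments="0.0018 0 -0.0025 0")

```text
clock: 18.75
position: [0.5825, 0.036, 0.0876]
ee_rot: [0.106, 0.68, -0.099, 0.719]
ft_force: [2.8, -2.5, 6.4]
grip_width: -0.0
```

Request:
play_rows(increments="0.003 -0.0003 -0.002 0")

```text
clock: 18.85
position: [0.5829, 0.0359, 0.0872]
ee_rot: [0.107, 0.678, -0.099, 0.721]
ft_force: [-6.7, -1.5, 28.4]
grip_width: -0.003
```

```bash
python3 - <<'E'
from h import *
for i in range(4):
    o=get_obs(); print(o['clock'],o['position'].round(4),o['ft_force'].round(1),o['torque'].round(2),Ro.from_quat(o['ee_rot']).as_matrix()[:,0].round(3)); c=camera('scene')
E
```

```text
18.85 [0.5829 0.0359 0.0872] [-6.7 -1.5 28.4] [-0.32  1.23 -0.06] [ 0.062  0.002 -0.998]
18.9 [0.5828 0.0359 0.0873] [-2.5 -1.4 16.7] [-0.46  0.32 -0.04] [ 0.062  0.002 -0.998]
18.95 [0.5828 0.0359 0.0873] [-1.7 -1.8 16.8] [-0.48  0.3  -0.  ] [ 0.062  0.002 -0.998]
19.0 [0.5828 0.0359 0.0873] [-2.6 -2.  16.4] [-0.46  0.35 -0.06] [ 0.062  0.002 -0.998]
```

It's now steady at about 16.5 N down with little side load. One last look while holding.

```bash
python3 - <<'E'
from h import *
c=snap('scene','s10');crop(c,'s10c',225,170,325,250,8)
for i in range(8): camera('top')
o=get_obs(); print(o['clock'],o['position'].round(4),o['ft_force'].round(1))
E
```

```text
19.5 [0.5829 0.0359 0.0873] [-1.9 -1.9 17.2]
```

View pics/s10c.png

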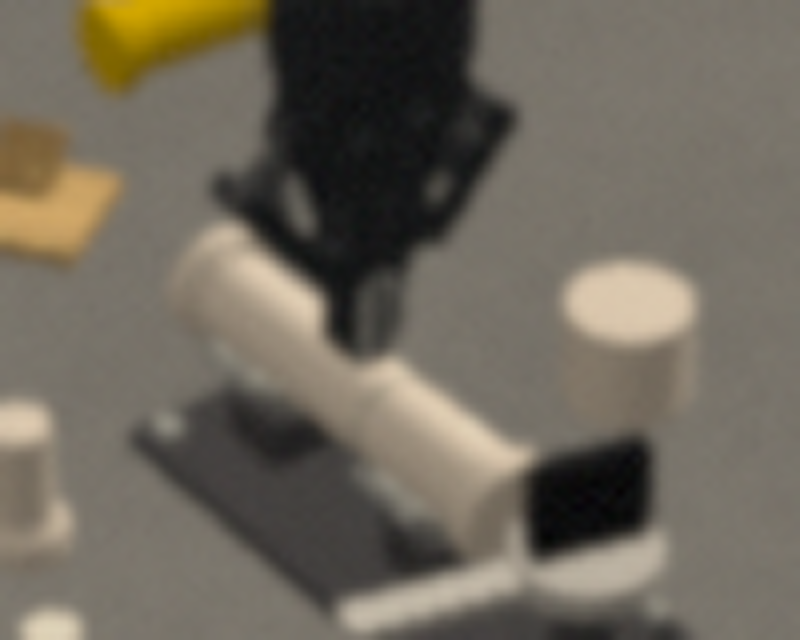

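View pics/s10.png

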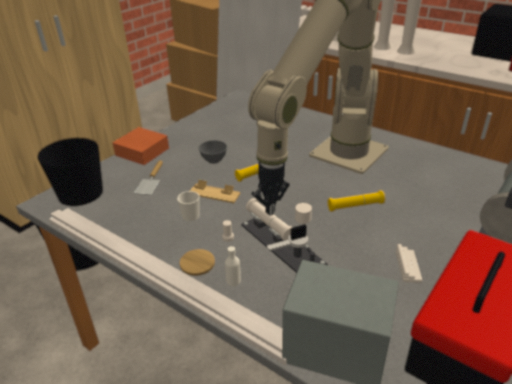

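The shut fingertips bear on the middle of the shaft at crop (365,345). The colonnette is unmoved in the V, the keeper is clear, and the other things are where they stood. Handing in.

```bash
python3 - <<'E'
from h import *
print(workorder.hand_in()); o=get_obs(); print(o['clock'],o['ft_force'].round(1))
E
```

```text
the job is handed in; nothing more can be done
None
the job is handed in; nothing more can be done
```

The colonnette is seated in the V and was being pressed from above with the shut fingertips when I handed in at about 19.5 s.

- **Keeper:** I turned the knob anticlockwise to about 1.27 rad and released it. Later pictures showed the arm staying clear of the V, well past the 0.65 rad snap point.
- **Colonnette:** I gripped it at its middle, away from the mend line, and laid it in the V. I then let go so it could settle onto both flanks by itself. Its outline in both cameras matched the predicted seat to about 1 px, so it is centred within roughly 2 mm.
- **Pressing:** The last check showed a steady 17 N down with about 2 to 3 N of side load. The fingertip height agreed with the 79.5 mm seat top.
- **Other things:** The last picture showed nothing else on the bench moved.

While adjusting the press there was a brief peak of 28 N. The tool also finished tilted about 3.5°. Earlier presses leaned to one side with up to 8 N of side load, and I corrected that before handing in.

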